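# Clamp a scraper blade in the honing jig

### The job

Clamp the notched scraper blade in the honing jig: pick it up from the bench, lay it flat on the jig's bed, square along the side rail with its bevelled edge sticking out at the front, and slide it back until you feel its notch bottom on the locating pin, wherever that is set. Press it home there for a moment with a firm, steady push, not so hard that the pin's stop would shift. Then push the toggle handle fully down so that the pad holds the blade, and let go; leave the plain narrow blade where it lies.

Things in the scene. Friction and masses are not known exactly. Their poses are not given: they have to be found in the camera images.
- blade_mid (a point): Centre (half-way up) of the notched scraper blade, a flat bright steel plate 112 long, 36 wide, 5 thick, about 0.11 kg, loose on the bench. x runs along the blade to the notched tail, z is up (bevel side). Tail end at x = +56, cutting edge at x = -56 (bevel over the last 10), long edges at y = +-18. The fingers have room beside it.
- blade_notch (a point): Middle of the bottom of the U notch in the blade's tail, half-way up its thickness (42 from blade_mid along x). The notch is 8 wide, 14 deep, open at the tail, its mouth flared to 14 wide over the last 3.
- jig: Honing jig, a grey casting screwed to the bench: foot plate 122 x 86 x 8, flat raised bed, top 24 above the bench. Origin on the bench under the middle of the pin's slot; x points to the rear (toggle clamp), -x to the front, z up. The bed is 44 wide from x = -28 back and 24 wide on its nose, from x = -28 to -64; up to x = +5 it is open from above but for pin and rail.
- slot (a point): Middle of the slot (along x, y = 0) in the bed's top in which the locating pin is set and locked; axes as the jig's. The pin, 6 in diameter, 8 high, stands anywhere from 8 in front of this point (x = -8) to 8 behind it: its place is not measured and must be felt. Pin and notch are rigid steel. Press home with a steady 6 to 11 N for half a second; over 15 N the stop begins to shift.
- rail (a point): Middle of the inner face of the low steel squaring rail along the bed's +y side, at bed level: x = -7.5, y = +18.5, z = 24 in the jig's frame. The face is flat, 41 long along the jig's x (from -28 to +13) and 4 high. The -y side of the bed is open. Seated, the blade points along the jig's x with blade_mid 45 in front of the pin's axis, at y = 0, z = 26.5 (0.5 from the rail).
- nose (a point): Front end of the bed's narrow nose, on its top: x = -64, y = 0, z = 24 in the jig's frame. In front of x = -28 a seated blade overhangs the nose by 6 on each side, and its front part sticks out past it: there fingers have room beside it and 16 beneath it.
- toggle (a joint): Angle of the toggle link, rad: about 1.1 with the handle up and the clamp open (start), 0 at dead centre, -0.06 with the handle fully down on its stop, where it locks itself. Friction holds it where left. It takes 1 to 3 N at the grip to move the handle, somewhat more as the pad meets the blade just before dead centre.
- clamp_arm: Arm of the toggle clamp; origin on its pivot (x = +36, z = 40 of the jig), its x and z along the jig's when closed. It follows the handle. Open, it stands up to 101 above the bench, its pad 60 above the bed and behind x = +5 of the jig, leaving the bed free; closed, its rubber pad (12 in diameter) presses on the blade at x = -16 of the jig, on its centre line.
- handle_grip (a point): Middle of the handle's black sleeve (14 in diameter, 56 long), on its axis. It swings in the jig's x-z plane: up (start) it is near x = +80, z = 110 in the jig's frame, the handle steep; half-way at x = +98, z = 88; fully down at x = +103, z = 57, the handle level and pointing to the rear. Push it from the front and above, rearwards and down.
- plain_mid (a point): Centre (half-way up) of the other blade, to be left alone: narrower, 116 x 25 x 5 mm, square tail without a notch.

How it is judged:
By the outcome, as a careful person would: the job done as asked, in the order asked, and still so for the second after the job is handed in, with the robot touching nothing.
It also fails if it takes over 54 s, if anything falls off the work surface, if the arm or the gripper's body presses on something with over 40 N, if the wrist force passes 120 N, or if a joint passes its speed limit or range.

### The arm

A 7-joint arm with a two-finger parallel gripper is mounted at the origin on a cart in front of the work surface, level with it; the furniture and walls round the work are solid. World frame = base frame: x ahead of the robot, y to its left, z up, the work surface at z = 0. Lengths are in mm, angles in rad, forces in N, time in s.
With the tool pointing down it reaches from about 400 to 875 mm from the base axis. Payload 4.4 kg.
Tool frame: the origin (TCP) lies where the fingers leave the gripper's body, on its centre line; the fingertips stand 73 mm ahead of it and the grasp point (between the pads) lies 54 mm ahead of it; z points along the fingers, y is the line along which they close (so a half turn about z gives the same grasp; the last joint's range is limited). The gripper opens to 85 mm and grips with 20 to 120 N. Pads are 22 mm wide; open, the fingers measure 114 mm over their backs; the gripper's body (76 mm by 85 mm) begins 54 mm behind the grasp point. The pads swing forward as they close: fully open they stand 13 mm farther back than shut.
Start: joints at [-1.355, 0.628, 0.038, 1.517, -0.027, 0.996, -0.02], TCP at [180.733, 624.382, 303.913] pointing down, gripper open.
Joint ranges: [-3.06, 3.06], [-0.37, 2.12], [-1.25, 1.32], [0.18, 2.47], [-1.1, 4.24], [0.23, 1.98], [-2.94, 2.94]. Speed limits (rad/s): [2.57, 2.57, 3.14, 3.14, 3.14, 3.14, 3.14].

### API

Orientations are given as [roll, pitch, yaw] about the fixed x, y, z axes, in that order (R = Rz(yaw) Ry(pitch) Rx(roll)).
In Python, from cell import ctrl gives the robot as it stands.
- The arm moves only by the tool send_rows, never from a script. Its argument "rows" is a list that holds one entry, the list of rows, each a list of 6 numbers: the shift along the tool's x, y, z in cm, then the turn, a rotation vector about the tool's x, y, z in rad. In form: [[[tx, ty, tz, wx, wy, wz], ...]]. A call has 1 to 10 rows; each row is the pose to reach, as a shift and turn from the pose commanded when the call began, along the tool's axes at that moment; what a row does not reach only later rows make up. A row lasts 1/10 s, in which the tool goes at most 50 mm and 8.59 degrees, less where a joint would pass 70% of its speed; a pose out of reach is approached as far as the arm can. A call with a gripper value outside its range is refused whole. "grip" is the closure in counts, from 0 (fully open) to 255 (shut), set as the call begins (left out, the last holds). The fingers move at their own pace and stop on an object; the grip force is fixed at half the most. Time passes only in rows, so rows that repeat a pose let the fingers close. It gives the time, the measured TCP pose, the force, the opening and the grip force at its end, in the units of the state.
- ctrl.read_state(): the state, without advancing time (a new reading comes with each control period).
- ctrl.get_image(name): name is "scene" or "top"; returns a dict with "pixels" (384x512x3 uint8, red, green, blue), "fx", "fy", "cx", "cy" (pixels), "extrinsics" (4x4, takes a point from camera to world coordinates). Camera axes: x right, y up, looking along -z (the intrinsics and any distortion apply to the point x, -y, -z); pixel columns grow to the right and rows downward; lengths in mm; the calibration is good to about 2 mm. A picture is of the moment at which its call begins. There is no depth.
- ctrl.finish_job(): hands the job in; it is judged then, once.
The state is a dict: "clock": time; "qpos": joint angles; "qd": joint speeds; "tau": joint torques, N m; "eef_pos": TCP position; "tool_rot": TCP orientation; "force": force on the tool from outside, world axes, zero at the start; "torque": the same for the moment, N m; "width": finger opening in mm; "gripper_force": force on a finger pad.
Only numpy, scipy, OpenCV 4.12 (cv2) and the standard library are available. Lean on these libraries where they do the work, as an engineer would, in place of code of your own. Each camera call takes 0.05 s, during which the arm holds its last target. There are 200 camera calls.

## Working session

There is one attempt and no reset: what is moved stays moved. The work goes in short steps, Python scripts to look and compute and a tool call to move; the robot and the scene stay as the last step left them, time stands still between calls to the robot, and variables do not carry over. Pictures are saved under pics/ and viewed, at most 10 in all, crops included, and the job is handed in when it is done.

Besides the shell and the picture viewer there is one more tool, called after "Emit:" as a command line: name --argument value ..., lists and objects as JSON in quotes. send_rows: Moves the arm, as the interface text tells. Its arguments: {"type":"object","properties":{"rows":{"type":"array","items":{"type":"array","items":{"type":"array","items":{"type":"number"}}}},"grip":{"type":"number"}},"required":["rows"]}

```bash
ls; mkdir -p pics
cat > h.py <<'E'
import numpy as np, cv2
from cell import ctrl
def grab(n,f):
    im=ctrl.get_image(n); np.savez('pics/'+f+'.npz',**im)
    cv2.imwrite('pics/'+f+'.png',cv2.cvtColor(im['pixels'],cv2.COLOR_RGB2BGR)); return im
def load(f): return np.load('pics/'+f+'.npz')
def ray(im,u,v):
    E=im['extrinsics']; d=np.array([(u-im['cx'])/im['fx'],-(v-im['cy'])/im['fy'],-1.]); return E[:3,3],E[:3,:3]@d
def onz(im,u,v,z):
    o,d=ray(im,u,v); return o+d*(z-o[2])/d[2]
def proj(im,p):
    E=im['extrinsics']; q=E[:3,:3].T@(np.asarray(p,float)-E[:3,3]); return im['cx']+im['fx']*q[0]/-q[2], im['cy']-im['fy']*q[1]/-q[2]
E
python3 - <<'E'
from h import *
for n in('scene','top'):
    im=grab(n,n+'0'); print(n,im['fx'],im['cx'],im['cy'],im['extrinsics'].round(3).tolist(),[k for k in im])
s=ctrl.read_state(); print(s)
a=cv2.imread('pics/scene0.png');b=cv2.imread('pics/top0.png')
E
```

```text
pics
scene 491.00026003914695 258.58982993339635 190.46457088112373 [[0.731, 0.498, -0.466, -24.449], [-0.682, 0.539, -0.494, -630.119], [0.005, 0.679, 0.734, 953.855], [0.0, 0.0, 0.0, 1.0]] ['pixels', 'fx', 'fy', 'cx', 'cy', 'extrinsics']
top 353.33069930512386 255.60385829405703 194.47901662702068 [[0.023, 0.992, -0.125, 449.333], [-1.0, 0.021, -0.016, -40.205], [-0.013, 0.126, 0.992, 923.801], [0.0, 0.0, 0.0, 1.0]] ['pixels', 'fx', 'fy', 'cx', 'cy', 'extrinsics']
{'clock': 0.1, 'qpos': array([-1.35478944,  0.6292775 ,  0.03841881,  1.51829051, -0.0270059 ,
        0.99630491, -0.019975  ]), 'qd': array([ 0.00118323, -0.00139798, -0.00028753, -0.00404664,  0.00088556,
       -0.00154652, -0.00145078]), 'tau': array([ 2.13129359e-03, -5.64528787e+01,  1.23037554e+00, -1.93971509e+01,
        1.13228126e-02,  5.50655939e-03, -1.48497935e-05]), 'eef_pos': array([180.58975452, 623.94159452, 303.0577969 ]), 'tool_rot': array([-3.13982935e+00, -4.98540321e-07,  2.85982803e+00]), 'force': array([-0.24326772, -0.41384442, -0.63790496]), 'torque': array([ 0.02979357,  0.01071954, -0.0088271 ]), 'gripper_force': 0.0, 'width': 85.42792888396346}
```

View pics/scene0.png

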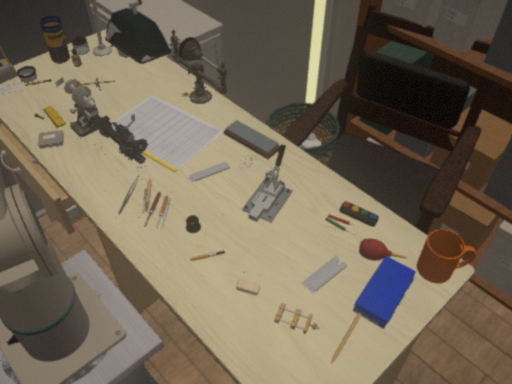

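View pics/top0.png

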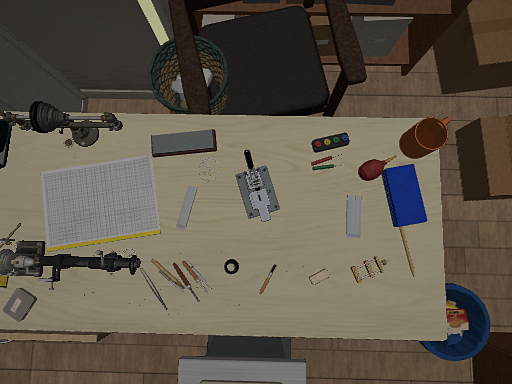

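The scene view shows the notched blade near (325,273), the plain blade near (210,171) and the jig near (268,200). In the top view they are at (354,216), (187,207) and (258,193). I'll enlarge these areas next.

Run:
```python
from h import *
s=cv2.imread('pics/scene0.png');t=cv2.imread('pics/top0.png')
c=lambda a,x,y,w,h,k: cv2.resize(a[y:y+h,x:x+w],(w*k,h*k),interpolation=cv2.INTER_CUBIC)
A=c(t,228,144,64,80,5);B=c(t,336,188,40,56,5)
C=c(s,236,140,64,80,5)[:, :];D=c(s,296,250,60,48,4)
out=np.zeros((600,800,3),np.uint8)
out[:400,:320]=A; out[:280,330:530]=B; out[:400,480+0:800]=C; out[400:592,0:240]=D
out[:280,320:480]=B[:,20:180]
cv2.imwrite('pics/crop1.png',out)
for n,(x,y,w,h) in (('top',(336,188,40,56)),('scene',(296,250,60,48))):
    im=load(n+'0'); p=im['pixels'][y:y+h,x:x+w].astype(int)
    m=((p[...,0]-p[...,2])<18)&(p.sum(2)>240)
    m=m.astype(np.uint8); k,l,st,ce=cv2.connectedComponentsWithStats(m); i=1+np.argmax(st[1:,4])
    ys,xs=np.where(l==i); 
    w3=np.array([onz(im,u+x,v+y,5)[:2] for u,v in zip(xs,ys)]).astype(np.float32)
    r=cv2.minAreaRect(w3); c0=w3.mean(0); ev=np.linalg.eigh(np.cov((w3-c0).T)); print(n,st[i],r,c0,ev[1][:,1],np.degrees(np.arctan2(*ev[1][::-1,1])))
    d=ev[1][:,1]; a=(w3-c0)@d; b=(w3-c0)@np.array([-d[1],d[0]])
    for lo in range(-60,60,6):
        q=(a>=lo)&(a<lo+6); print(lo,q.sum(),b[q].min().round(1) if q.any() else '',b[q].max().round(1) if q.any() else '',end='; ')
    print(cv2.boxPoints(r))
```

```text
top [ 10   7  15  44 603] ((514.054443359375, -279.2936096191406), (36.08664321899414, 111.97013092041016), 89.19371795654297) [ 512.4157  -280.19678] [-0.99949642  0.03173184] 178.18159427624582
-60 16 -15.1 16.1; -54 27 -17.6 16.2; -48 28 -17.4 16.4; -42 33 -17.3 16.5; -36 34 -17.2 16.6; -30 29 -17.1 16.7; -24 33 -16.9 16.8; -18 34 -16.8 16.9; -12 31 -16.7 17.0; -6 32 -16.5 17.1; 0 34 -16.4 17.2; 6 34 -18.8 17.3; 12 32 -18.7 17.4; 18 35 -18.5 17.5; 24 36 -18.5 17.6; 30 33 -18.3 17.7; 36 34 -15.6 17.8; 42 35 -18.0 17.9; 48 31 -17.9 15.5; 54 2 5.3 7.8; [[ 457.821   -296.54733]
 [ 569.78    -298.12296]
 [ 570.28784 -262.0399 ]
 [ 458.32886 -260.46426]]
scene [  7   7  43  35 593] ((512.6273803710938, -281.5207214355469), (35.097679138183594, 109.92009735107422), 87.8685531616211) [ 510.33054 -281.74133] [-0.99941659  0.03415378] 178.0427517300454
-60 9 -15.6 14.8; -54 24 -17.2 17.0; -48 30 -16.4 17.4; -42 31 -16.0 16.6; -36 33 -17.1 16.9; -30 33 -17.8 17.3; -24 35 -17.4 16.5; -18 32 -16.6 15.3; -12 34 -17.7 16.0; -6 32 -16.9 16.3; 0 36 -16.5 17.0; 6 32 -15.7 15.9; 12 34 -16.8 16.2; 18 34 -16.4 16.9; 24 35 -17.0 16.1; 30 35 -16.7 15.0; 36 35 -15.9 17.1; 42 34 -15.1 16.0; 48 25 -14.7 14.9; 54 0  ; [[ 457.05267 -297.0133 ]
 [ 566.89667 -301.1015 ]
 [ 568.2021  -266.02814]
 [ 458.3581  -261.93994]]
```

View pics/crop1.png

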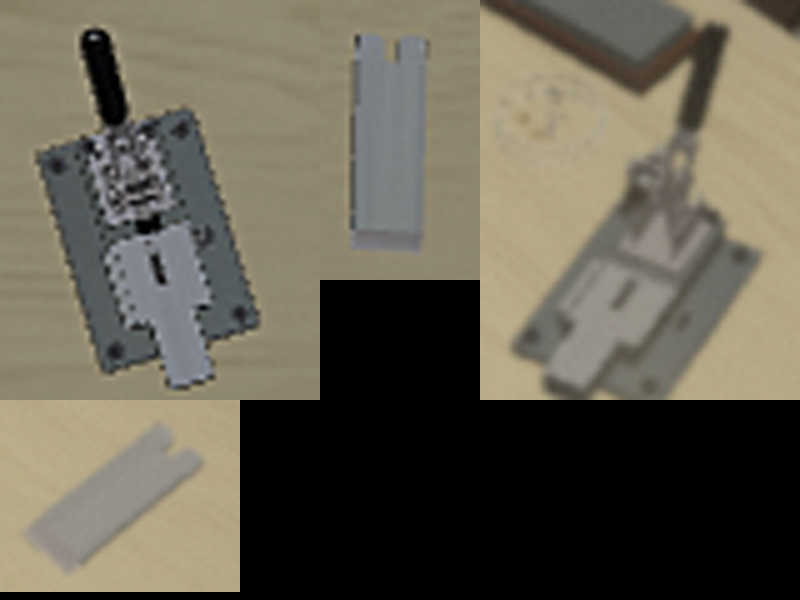

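Run:
```python
from h import *
T=load('top0');S=load('scene0')
pt=lambda x,y:(228+(x+.5)/5-.5,144+(y+.5)/5-.5)
ps=lambda x,y:(236+(x+.5)/5-.5,140+(y+.5)/5-.5)
c=[onz(T,*pt(*q),8) for q in((38,157),(187,110),(258,325),(107,372))]
c=np.array(c)[:,:2]; print(c)
e=[c[0]-c[3],c[1]-c[2],c[0]-c[1],c[3]-c[2]]
for v in e: print('len',np.linalg.norm(v),'ang',np.degrees(np.arctan2(v[1],v[0])))
nf=np.array([onz(T,*pt(*q),24)[:2] for q in((168,388),(214,378))]);print('nose',nf,np.linalg.norm(nf[0]-nf[1]),nf.mean(0))
s1=onz(T,*pt(158,268),24);s2=onz(S,*ps(144,292),24);print('slot',s1,s2)
d=s1[:2]-nf.mean(0);print('nose-slot',np.linalg.norm(d),np.degrees(np.arctan2(d[1],d[0])))
print('scene foot',onz(S,*ps(32,352),8),onz(S,*ps(282,258),8))
```

```text
[[615.53143364  29.27933801]
 [642.31700444 -48.66061855]
 [529.32479106 -87.74966788]
 [503.19302772  -9.9172567 ]]
len 118.98021045700344 ang 19.234663930719353
len 119.56251110678457 ang 19.08278669426635
len 82.41421984166932 ang 108.96627288229651
len 82.10209061621006 ang 108.55916657538816
nose [[494.80868544 -41.67027189]
 [500.40598594 -64.95342708]] 23.946504721851582 [497.60733569 -53.31184949]
slot [556.12822058 -35.25968005  24.        ] [559.40957646 -33.13528936  24.        ]
nose-slot 61.24193652744061 17.143632314289665
scene foot [499.73101731 -13.97851775   8.        ] [639.10265481 -54.62680517   8.        ]
```

```bash
cat >> h.py <<'E'
from scipy.spatial.transform import Rotation as R
def mv(p,yaw,tilt=0):
    s=ctrl.read_state(); C=R.from_euler('xyz',s['tool_rot']); T=R.from_euler('xyz',[np.pi,tilt,yaw])
    print('t',round(s['clock'],2),'pos',s['eef_pos'].round(1),'rot',s['tool_rot'].round(3),'F',s['force'].round(1),'w',round(s['width'],1))
    print('cm',(C.inv().apply(np.asarray(p)-s['eef_pos'])/10).round(2),'rv',(C.inv()*T).as_rotvec().round(3))
JO=np.array([557,-34.5,0]); JY=.33
def jig(x,y,z,o=JO,a=JY): return o+[x*np.cos(a)-y*np.sin(a),x*np.sin(a)+y*np.cos(a),z]
E
python3 -c "
from h import *
mv([540,100,300],1.2); mv([493.5,-279.7,180],-.032)"
```

```text
t 0.1 pos [180.6 623.9 303.1] rot [-3.14 -0.    2.86] F [-0.2 -0.4 -0.6] w 85.4
cm [-49.09 -40.33   0.38] rv [-1.00e-03  1.00e-03  1.66e+00]
t 0.1 pos [180.6 623.9 303.1] rot [-3.14 -0.    2.86] F [-0.2 -0.4 -0.6] w 85.4
cm [-55.18 -78.08  12.44] rv [-0.     0.003  2.892]
```

Emit:
send_rows --rows '[[[-49, -40, 0, 0, 0, 1.66], [-49, -40, 0, 0, 0, 1.66], [-49, -40, 0, 0, 0, 1.66], [-49, -40, 0, 0, 0, 1.66], [-49, -40, 0, 0, 0, 1.66], [-49, -40, 0, 0, 0, 1.66], [-49, -40, 0, 0, 0, 1.66], [-49, -40, 0, 0, 0, 1.66], [-49, -40, 0, 0, 0, 1.66], [-49, -40, 0, 0, 0, 1.66]]]' --grip 95

```text
clock: 1.1
eef_pos: [465.5, 211.3, 303.9]
tool_rot: [-3.141, -0.0, 1.354]
force: [1.1, -0.2, -0.3]
width: 53.5
gripper_force: 0.0
```

```bash
python3 -c "
from h import *
mv([493.5,-279.7,180],-.032)"
```

```text
t 1.1 pos [465.5 211.3 303.9] rot [-3.141 -0.     1.354] F [ 1.1 -0.2 -0.3] w 53.5
cm [-47.35  13.3   12.38] rv [-0.     0.     1.386]
```

Emit:
send_rows --rows '[[[-47.3, 13.3, 12.4, 0, 0, 1.386], [-47.3, 13.3, 12.4, 0, 0, 1.386], [-47.3, 13.3, 12.4, 0, 0, 1.386], [-47.3, 13.3, 12.4, 0, 0, 1.386], [-47.3, 13.3, 12.4, 0, 0, 1.386], [-47.3, 13.3, 12.4, 0, 0, 1.386], [-47.3, 13.3, 12.4, 0, 0, 1.386], [-47.3, 13.3, 12.4, 0, 0, 1.386], [-47.3, 13.3, 12.4, 0, 0, 1.386], [-47.3, 13.3, 12.4, 0, 0, 1.386]]]'

```text
clock: 2.1
eef_pos: [495.3, -272.5, 180.5]
tool_rot: [-3.141, 0.001, -0.03]
force: [1.5, 0.4, 0.4]
width: 53.7
gripper_force: 0.0
```

```bash
python3 -c "
from h import *
mv([493.5,-279.7,110],-.032)"
```

```text
t 2.1 pos [ 495.3 -272.5  180.5] rot [-3.141e+00  1.000e-03 -3.000e-02] F [1.5 0.4 0.4] w 53.7
cm [-0.15  0.73  7.05] rv [-0.     0.001  0.002]
```

Emit:
send_rows --rows '[[[0, 0, 4, 0, 0, 0], [0, 0, 6, 0, 0, 0], [0, 0, 7, 0, 0, 0], [0, 0, 7, 0, 0, 0]]]'

```text
clock: 2.5
eef_pos: [494.8, -270.3, 110.3]
tool_rot: [-3.14, 0.002, -0.026]
force: [-0.4, 0.2, 0.5]
width: 53.7
gripper_force: 0.0
```

Run:
```python
from h import *
mv([493.5,-279.7,110],-.032)
S=grab('scene','s1');T=grab('top','t1')
c=lambda a,x,y,w,h,k: cv2.resize(a[y:y+h,x:x+w],(w*k,h*k),interpolation=cv2.INTER_CUBIC)
s=cv2.imread('pics/s1.png');t=cv2.imread('pics/t1.png')
cv2.imwrite('pics/c2.png',np.hstack([c(s,270,215,100,100,4),c(t,305,165,100,100,4)]))
```

```text
t 2.5 pos [ 494.8 -270.3  110.3] rot [-3.14e+00  2.00e-03 -2.60e-02] F [-0.4  0.2  0.5] w 53.7
cm [-0.11  0.94  0.03] rv [-0.001  0.002  0.006]
```

View pics/c2.png

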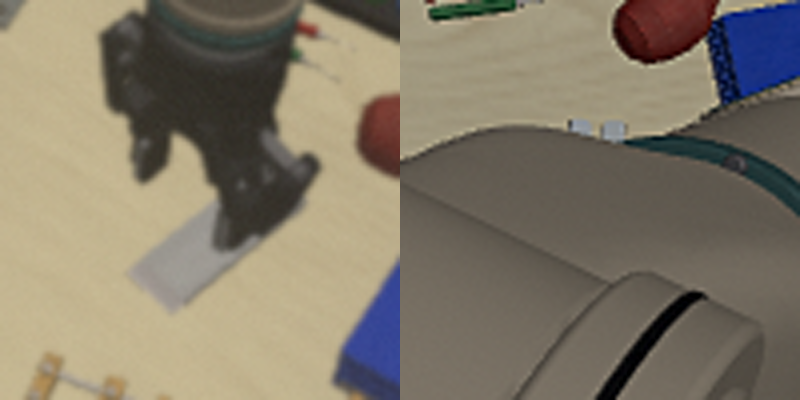

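The scene view shows the open fingers hanging over the blade near crop (150–300,150–250), shifted to its left side. I'll correct by 9 mm and descend.

Emit:
send_rows --rows '[[[-0.1, 0.95, 0, 0, 0, 0.006], [-0.1, 0.95, 1, 0, 0, 0.006], [-0.1, 0.95, 2.5, 0, 0, 0.006], [-0.1, 0.95, 3.2, 0, 0, 0.006], [-0.1, 0.95, 3.2, 0, 0, 0.006]]]'

```text
clock: 3.1
eef_pos: [493.4, -279.6, 77.9]
tool_rot: [-3.14, 0.002, -0.032]
force: [-0.9, 0.6, -0.5]
width: 53.4
gripper_force: 0.0
```

Emit:
send_rows --rows '[[[0, 0, 0.2, 0, 0, 0], [0, 0, 0.4, 0, 0, 0], [0, 0, 0.5, 0, 0, 0], [0, 0, 0.6, 0, 0, 0], [0, 0, 0.6, 0, 0, 0]]]'

```text
clock: 3.6
eef_pos: [494.2, -280.3, 73.6]
tool_rot: [-3.142, -0.0, -0.032]
force: [-0.6, 0.2, 0.1]
width: 53.5
gripper_force: 0.0
```

Emit:
send_rows --rows '[[[0, 0, 0.1, 0, 0, 0], [0, 0, 0.2, 0, 0, 0], [0, 0, 0.2, 0, 0, 0]]]'

```text
clock: 3.9
eef_pos: [494.1, -280.3, 71.4]
tool_rot: [-3.141, 0.0, -0.032]
force: [0.1, 0.3, 0.6]
width: 53.5
gripper_force: 0.0
```

Emit:
send_rows --rows '[[[0, 0, 0.05, 0, 0, 0], [0, 0, 0.1, 0, 0, 0], [0, 0, 0.1, 0, 0, 0]]]'

```text
clock: 4.2
eef_pos: [494.1, -280.3, 70.5]
tool_rot: [-3.141, 0.0, -0.032]
force: [-0.5, 0.8, 0.8]
width: 53.5
gripper_force: 0.0
```

Emit:
send_rows --rows '[[[0, 0, 0.1, 0, 0, 0], [0, 0, 0.1, 0, 0, 0]]]'

```text
clock: 4.4
eef_pos: [494.1, -280.3, 69.4]
tool_rot: [-3.142, 0.0, -0.032]
force: [-0.1, 0.9, 0.4]
width: 53.8
gripper_force: 0.0
```

Emit:
send_rows --rows '[[[0, 0, 0.1, 0, 0, 0], [0, 0, 0.1, 0, 0, 0]]]'

```text
clock: 4.6
eef_pos: [494.2, -280.4, 69.0]
tool_rot: [-3.141, -0.0, -0.032]
force: [-1.2, 0.0, 4.6]
width: 53.7
gripper_force: 2.3
```

Emit:
send_rows --rows '[[[0, 0, 0.1, 0, 0, 0], [0, 0, 0.1, 0, 0, 0]]]'

```text
clock: 4.8
eef_pos: [494.2, -280.5, 68.9]
tool_rot: [-3.141, -0.001, -0.032]
force: [-2.4, 2.2, 12.5]
width: 53.6
gripper_force: 6.6
```

Emit:
send_rows --rows '[[[0, 0, -0.45, 0, 0, 0], [0, 0, -0.45, 0, 0, 0]]]'

```text
clock: 5.0
eef_pos: [494.4, -280.6, 72.5]
tool_rot: [3.141, -0.001, -0.032]
force: [0.9, -0.1, -0.5]
width: 53.7
gripper_force: 0.0
```

Emit:
send_rows --rows '[[[0, 0, 0, 0, 0, 0], [0, 0, 0, 0, 0, 0], [0, 0, 0, 0, 0, 0], [0, 0, 0, 0, 0, 0]]]' --grip 255

```text
clock: 5.4
eef_pos: [494.2, -280.2, 72.3]
tool_rot: [-3.141, -0.0, -0.032]
force: [-1.8, 0.9, 5.7]
width: 33.6
gripper_force: 59.3
```

Emit:
send_rows --rows '[[[0, 0, -0.5, 0, 0, 0], [0, 0, -2, 0, 0, 0], [0, 0, -5, 0, 0, 0], [0, 0, -8, 0, 0, 0], [0, 0, -8, 0, 0, 0]]]'

```text
clock: 5.9
eef_pos: [495.7, -282.1, 156.2]
tool_rot: [3.138, -0.006, -0.032]
force: [1.3, 0.1, -1.2]
width: 33.7
gripper_force: 60.0
```

Run:
```python
from h import *
mv(jig(-95,0,130),JY)
S=grab('scene','s2')
s=cv2.imread('pics/s2.png')
cv2.imwrite('pics/c3.png',cv2.resize(s[190:310,260:380],None,fx=5,fy=5,interpolation=cv2.INTER_CUBIC))
```

```text
t 5.9 pos [ 495.7 -282.1  156.2] rot [ 3.138 -0.006 -0.032] F [ 1.3  0.1 -1.2] w 33.7
cm [ -3.57 -21.58   2.51] rv [ 0.005 -0.005 -0.362]
```

View pics/c3.png

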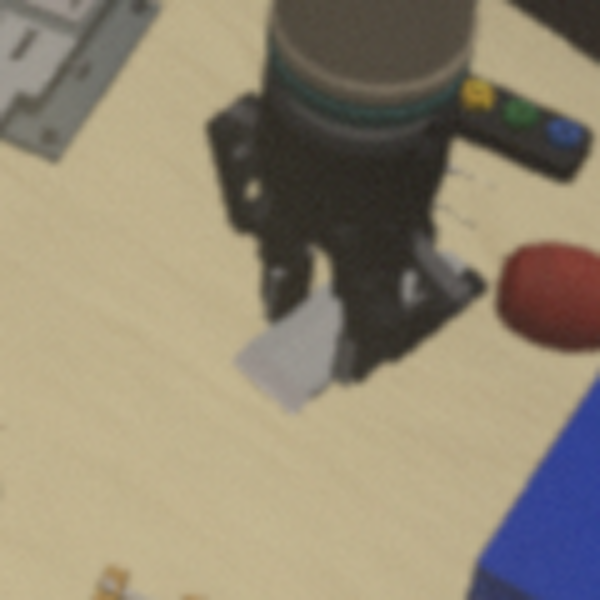

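The crop shows the blade held between the fingers, its cutting edge running from (237,360) to (293,410), roughly level. I'll check its height by casting a ray.

Run:
```python
from h import *
S=load('s2'); s=ctrl.read_state(); p=s['eef_pos']; y=s['tool_rot'][2]
ax=np.array([np.cos(y),np.sin(y),0]); lat=np.array([-np.sin(y),np.cos(y),0])
for uv in((237,360),(293,410)):
    u,v=260+(uv[0]+.5)/5-.5,190+(uv[1]+.5)/5-.5
    o,d=ray(S,u,v)
    for l in(18,-18):
        t=((p+lat*l-o)@lat)/(d@lat); q=o+d*t; print(uv,'lat',l,'along',((q-p)@ax).round(1),'z-tcp',(q[2]-p[2]).round(1))
    for a in(-36,):
        t=((p+ax*a-o)@ax)/(d@ax); q=o+d*t; print(uv,'along',a,'lat',((q-p)@lat).round(1),'z-tcp',(q[2]-p[2]).round(1))
```

```text
(237, 360) lat 18 along -28.3 z-tcp -78.0
(237, 360) lat -18 along -73.4 z-tcp 4.3
(237, 360) along -36 lat 11.9 z-tcp -64.0
(293, 410) lat 18 along 17.5 z-tcp -162.1
(293, 410) lat -18 along -31.8 z-tcp -71.9
(293, 410) along -36 lat -21.0 z-tcp -64.2
```

```bash
python3 -c "
from h import *
mv(jig(-92,-2.5,140),JY)"
```

```text
t 5.95 pos [ 495.1 -281.   154.4] rot [ 3.139 -0.004 -0.032] F [-0.1  0.4 -2.1] w 33.6
cm [ -3.12 -21.35   1.38] rv [ 0.003 -0.003 -0.362]
```

Emit:
send_rows --rows '[[[-0.5, -4, 0, 0, 0, -0.07], [-1.2, -8.5, 0, 0, 0, -0.14], [-2, -13, 0.4, 0, 0, -0.22], [-2.6, -17.5, 0.8, 0, 0, -0.3], [-3.0, -20.5, 1.2, 0, 0, -0.35], [-3.1, -21.3, 1.4, 0, 0, -0.362], [-3.1, -21.3, 1.4, 0, 0, -0.362], [-3.1, -21.3, 1.4, 0, 0, -0.362]]]'

```text
clock: 6.75
eef_pos: [470.2, -68.0, 138.0]
tool_rot: [3.14, 0.0, 0.328]
force: [0.3, -0.1, -0.5]
width: 33.7
gripper_force: 60.2
```

Run:
```python
from h import *
mv(jig(-92,-2.5,103),JY)
T=grab('top','t3');S=grab('scene','s3')
c=lambda a,x,y,w,h,k: cv2.resize(a[y:y+h,x:x+w],(w*k,h*k),interpolation=cv2.INTER_CUBIC)
cv2.imwrite('pics/c4.png',np.hstack([c(cv2.imread('pics/t3.png'),220,140,80,100,5),c(cv2.imread('pics/s3.png'),220,140,80,100,5)]))
```

```text
t 6.75 pos [470.2 -68.  138. ] rot [3.14  0.    0.328] F [ 0.3 -0.1 -0.5] w 33.7
cm [ 0.09 -0.11  3.5 ] rv [ 0.002  0.    -0.002]
```

View pics/c4.png

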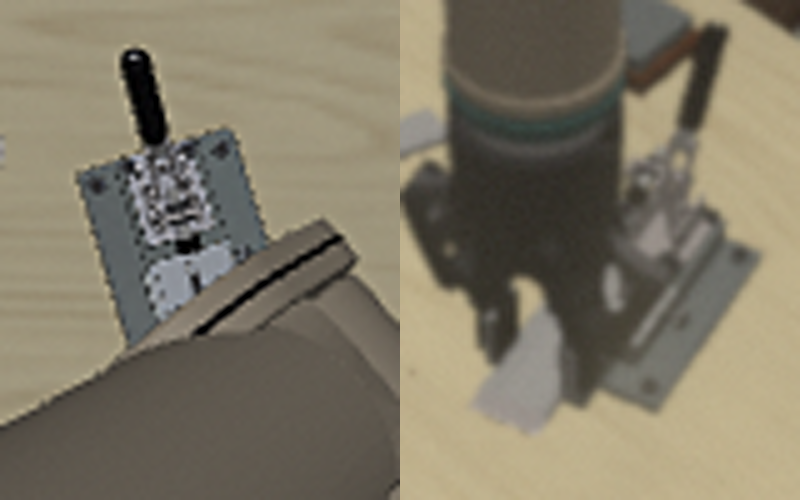

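The top view shows the jig's rear and the slot near crop (195,285) still clear. The scene view shows the blade held ahead of the jig, with its front edge at crop (475–530,400–430). I'll lower it onto the bed.

Emit:
send_rows --rows '[[[0.1, -0.1, 2, 0, 0, 0], [0.1, -0.1, 3.5, 0, 0, 0], [0.1, -0.1, 4.0, 0, 0, 0], [0.1, -0.1, 4.0, 0, 0, 0]]]'

```text
clock: 7.25
eef_pos: [470.4, -66.4, 97.7]
tool_rot: [3.142, 0.001, 0.328]
force: [-0.3, -0.1, -1.1]
width: 33.8
gripper_force: 60.2
```

Emit:
send_rows --rows '[[[0, 0, 0.1, 0, 0, 0], [0, 0, 0.1, 0, 0, 0]]]'

```text
clock: 7.45
eef_pos: [471.0, -65.6, 97.5]
tool_rot: [3.141, -0.001, 0.329]
force: [0.2, -0.2, -1.7]
width: 33.5
gripper_force: 60.2
```

Emit:
send_rows --rows '[[[0, 0, 0.1, 0, 0, 0], [0, 0, 0.1, 0, 0, 0]]]'

```text
clock: 7.65
eef_pos: [470.9, -65.2, 96.3]
tool_rot: [3.141, -0.001, 0.33]
force: [-0.4, 0.4, -1.4]
width: 33.5
gripper_force: 60.2
```

Emit:
send_rows --rows '[[[0, 0, 0.05, 0, 0, 0], [0, 0, 0.05, 0, 0, 0]]]'

```text
clock: 7.85
eef_pos: [470.9, -65.2, 95.8]
tool_rot: [3.141, -0.001, 0.33]
force: [0.5, -0.1, 1.8]
width: 33.5
gripper_force: 60.6
```

Emit:
send_rows --rows '[[[0, 0, 0.05, 0, 0, 0], [0, 0, 0.05, 0, 0, 0]]]'

```text
clock: 8.05
eef_pos: [470.9, -65.2, 95.3]
tool_rot: [3.141, -0.001, 0.33]
force: [-0.4, 0.3, 4.7]
width: 33.7
gripper_force: 60.8
```

```bash
python3 -c "
from h import *
mv(jig(-92,-2.5,95),JY); print(ctrl.read_state()['torque'].round(2)); p=ctrl.read_state()['eef_pos']-JO; print(R.from_euler('z',-JY).apply(p))"
```

```text
t 8.05 pos [470.9 -65.2  95.3] rot [ 3.141e+00 -1.000e-03  3.300e-01] F [-0.4  0.3  4.7] w 33.7
cm [-0.06  0.13  0.03] rv [ 0.    -0.001 -0.   ]
[ 0.06 -0.09  0.04]
[-91.42364627  -1.17345941  95.34589693]
```

Emit:
send_rows --rows '[[[0, 0, -0.05, 0, 0, 0], [0, -0.05, -0.05, 0, 0, 0], [0, -0.1, -0.05, 0, 0, 0], [0, -0.1, -0.05, 0, 0, 0]]]'

```text
clock: 8.45
eef_pos: [470.8, -65.0, 95.7]
tool_rot: [3.14, -0.001, 0.329]
force: [-0.1, -2.8, 3.2]
width: 33.9
gripper_force: 60.7
```

Emit:
send_rows --rows '[[[0, -0.05, 0, 0, 0, 0], [0, -0.05, 0, 0, 0, 0]]]'

```text
clock: 8.65
eef_pos: [470.5, -64.2, 95.6]
tool_rot: [3.141, -0.0, 0.329]
force: [2.5, -2.8, 3.2]
width: 33.2
gripper_force: 60.7
```

Emit:
send_rows --rows '[[[0, -0.05, 0, 0, 0, 0], [0, -0.05, 0, 0, 0, 0]]]'

```text
clock: 8.85
eef_pos: [470.2, -63.6, 95.6]
tool_rot: [3.141, -0.0, 0.329]
force: [2.0, -3.0, 3.5]
width: 33.5
gripper_force: 60.7
```

Emit:
send_rows --rows '[[[0, 0, -0.06, 0, 0, 0], [0, 0, -0.06, 0, 0, 0]]]'

```text
clock: 9.05
eef_pos: [470.1, -63.4, 96.1]
tool_rot: [3.141, -0.0, 0.329]
force: [1.5, -4.2, 0.4]
width: 33.7
gripper_force: 60.3
```

Emit:
send_rows --rows '[[[0, -0.05, 0, 0, 0, 0], [0, -0.05, 0, 0, 0, 0]]]'

```text
clock: 9.25
eef_pos: [470.0, -63.2, 96.1]
tool_rot: [3.141, -0.0, 0.329]
force: [2.4, -4.3, 0.1]
width: 33.6
gripper_force: 60.3
```

```bash
python3 -c "
from h import *
mv(jig(-92,0,95),JY); print(ctrl.read_state()['torque'].round(2)); p=ctrl.read_state()['eef_pos']-JO; print(R.from_euler('z',-JY).apply(p), R.from_euler('z',-JY).apply(ctrl.read_state()['force']))"
```

```text
t 9.25 pos [470.  -63.2  96.1] rot [ 3.141 -0.     0.329] F [ 2.4 -4.3  0.1] w 33.6
cm [-0.04  0.1   0.11] rv [ 0.001 -0.    -0.001]
[-0.85 -0.48 -0.31]
[-91.6116891    1.0129956   96.09084894] [ 0.83992384 -4.84835676  0.07681343]
```

Emit:
send_rows --rows '[[[0, 0.05, 0, 0, 0, 0], [0, 0.05, 0, 0, 0, 0]]]'

```text
clock: 9.45
eef_pos: [470.1, -63.4, 96.1]
tool_rot: [3.142, -0.0, 0.33]
force: [2.6, -3.7, 0.3]
width: 33.7
gripper_force: 60.3
```

Emit:
send_rows --rows '[[[0, 0.05, 0, 0, 0, 0], [0, 0.05, 0, 0, 0, 0]]]'

```text
clock: 9.65
eef_pos: [470.1, -63.5, 96.1]
tool_rot: [-3.141, 0.0, 0.33]
force: [2.1, -1.7, 0.7]
width: 33.7
gripper_force: 60.3
```

```bash
cat >> h.py <<'E'
def st():
    s=ctrl.read_state(); r=R.from_euler('z',-JY)
    print('t',round(s['clock'],2),'jig pos',r.apply(s['eef_pos']-JO).round(2),'F',r.apply(s['force']).round(1),'T',r.apply(s['torque']).round(2),'rot',s['tool_rot'].round(4),'w',round(s['width'],1))
E
python3 -c "
from h import *
st()"
```

```text
t 9.65 jig pos [-91.58   0.7   96.09] F [ 1.5 -2.3  0.7] T [-0.72 -0.3  -0.24] rot [-3.141e+00  1.000e-04  3.301e-01] w 33.7
```

Emit:
send_rows --rows '[[[0, 0.05, 0, 0, 0, 0], [0, 0.05, 0, 0, 0, 0]]]'

```text
clock: 9.85
eef_pos: [470.1, -63.8, 96.1]
tool_rot: [-3.14, 0.0, 0.33]
force: [1.9, -2.1, -0.4]
width: 33.6
gripper_force: 60.3
```

```bash
python3 -c "
from h import *
st()"
```

```text
t 9.85 jig pos [-91.69   0.47  96.07] F [ 1.1 -2.6 -0.4] T [-0.49 -0.23 -0.11] rot [-3.1405e+00  4.0000e-04  3.3050e-01] w 33.6
```

Emit:
send_rows --rows '[[[0, 0.05, 0, 0, 0, 0], [0, 0.05, 0, 0, 0, 0]]]'

```text
clock: 10.05
eef_pos: [470.2, -64.0, 96.1]
tool_rot: [-3.14, 0.0, 0.331]
force: [1.5, 0.0, -0.1]
width: 33.4
gripper_force: 60.4
```

```bash
python3 -c "
from h import *
st()"
```

```text
t 10.05 jig pos [-91.68   0.26  96.05] F [ 1.4 -0.5 -0.1] T [-0.13 -0.3  -0.13] rot [-3.1399e+00  5.0000e-04  3.3080e-01] w 33.4
```

Emit:
send_rows --rows '[[[0, 0.05, 0, 0, 0, 0], [0.2, 0.05, 0, 0, 0, 0], [0.4, 0.05, 0, 0, 0, 0], [0.4, 0.05, 0, 0, 0, 0]]]'

```text
clock: 10.45
eef_pos: [473.8, -63.5, 96.0]
tool_rot: [-3.14, 0.001, 0.33]
force: [-1.1, 0.3, 2.2]
width: 33.2
gripper_force: 60.6
```

```bash
python3 -c "
from h import *
st()"
```

```text
t 10.45 jig pos [-88.11  -0.5   95.98] F [-1.   0.6  2.2] T [0.22 0.37 0.01] rot [-3.1404e+00  1.3000e-03  3.3040e-01] w 33.2
```

Emit:
send_rows --rows '[[[0.1, 0, 0, 0, 0, 0], [0.2, 0, 0, 0, 0, 0], [0.3, 0, 0, 0, 0, 0], [0.3, 0, 0, 0, 0, 0]]]'

```text
clock: 10.85
eef_pos: [477.6, -62.9, 96.1]
tool_rot: [3.141, -0.0, 0.33]
force: [-1.2, 0.8, 1.4]
width: 33.1
gripper_force: 60.5
```

```bash
python3 -c "
from h import *
st()"
```

```text
t 10.85 jig pos [-84.34  -1.11  96.12] F [-0.9  1.2  1.4] T [0.02 0.23 0.02] rot [ 3.1414e+00 -3.0000e-04  3.3000e-01] w 33.1
```

Emit:
send_rows --rows '[[[0, -0.07, 0, 0, 0, 0], [0.1, -0.07, 0, 0, 0, 0], [0.2, -0.07, 0, 0, 0, 0], [0.3, -0.07, 0, 0, 0, 0], [0.3, -0.07, 0, 0, 0, 0]]]'

```text
clock: 11.35
eef_pos: [480.0, -61.2, 96.1]
tool_rot: [3.142, -0.0, 0.33]
force: [-1.2, -0.4, 1.8]
width: 33.6
gripper_force: 60.5
```

```bash
python3 -c "
from h import *
st()"
```

```text
t 11.35 jig pos [-81.52  -0.34  96.15] F [-1.3  0.   1.8] T [-0.01  0.33 -0.04] rot [ 3.1416 -0.      0.3299] w 33.6
```

Emit:
send_rows --rows '[[[0.1, 0, 0, 0, 0, 0], [0.2, 0, 0, 0, 0, 0], [0.3, 0, 0, 0, 0, 0], [0.3, 0, 0, 0, 0, 0]]]'

```text
clock: 11.75
eef_pos: [482.8, -60.2, 96.1]
tool_rot: [-3.141, 0.0, 0.33]
force: [-2.0, 0.3, 2.0]
width: 33.6
gripper_force: 60.6
```

```bash
python3 -c "
from h import *
st()"
```

```text
t 11.75 jig pos [-78.55  -0.24  96.14] F [-1.8  0.9  2. ] T [0.03 0.42 0.05] rot [-3.1414e+00  1.0000e-04  3.3000e-01] w 33.6
```

Sliding friction is about 1.5 N. I'll keep going in 2 mm steps.

Emit:
send_rows --rows '[[[0.1, 0, 0, 0, 0, 0], [0.2, 0, 0, 0, 0, 0], [0.2, 0, 0, 0, 0, 0]]]'

```text
clock: 12.05
eef_pos: [484.7, -59.6, 96.2]
tool_rot: [-3.142, -0.0, 0.33]
force: [-1.9, -0.5, 2.8]
width: 34.1
gripper_force: 60.7
```

Emit:
send_rows --rows '[[[0.1, 0, 0, 0, 0, 0], [0.2, 0, 0, 0, 0, 0], [0.2, 0, 0, 0, 0, 0]]]'

```text
clock: 12.35
eef_pos: [486.6, -59.0, 96.2]
tool_rot: [3.142, -0.0, 0.33]
force: [-2.3, -0.2, 2.7]
width: 33.6
gripper_force: 60.7
```

```bash
python3 -c "
from h import *
st()"
```

```text
t 12.35 jig pos [-74.5   -0.38  96.16] F [-2.3  0.6  2.7] T [0.02 0.62 0.01] rot [ 3.1416e+00 -1.0000e-04  3.2990e-01] w 33.6
```

Emit:
send_rows --rows '[[[0.1, 0, -0.02, 0, 0, 0], [0.2, 0, -0.02, 0, 0, 0], [0.2, 0, -0.02, 0, 0, 0]]]'

```text
clock: 12.65
eef_pos: [489.1, -58.1, 96.3]
tool_rot: [3.141, -0.001, 0.33]
force: [0.3, -0.5, -0.1]
width: 33.4
gripper_force: 60.4
```

Emit:
send_rows --rows '[[[0.1, 0, 0, 0, 0, 0], [0.2, 0, 0, 0, 0, 0], [0.2, 0, 0, 0, 0, 0]]]'

```text
clock: 12.95
eef_pos: [490.5, -57.6, 96.3]
tool_rot: [3.142, -0.0, 0.33]
force: [-0.5, 1.2, 0.2]
width: 34.1
gripper_force: 60.4
```

```bash
python3 -c "
from h import *
st()"
```

```text
t 12.95 jig pos [-70.4   -0.33  96.3 ] F [-0.1  1.3  0.2] T [-0.03  0.13  0.01] rot [ 3.1416e+00 -2.0000e-04  3.2990e-01] w 34.1
```

Emit:
send_rows --rows '[[[0.1, 0, 0, 0, 0, 0], [0.2, 0, 0, 0, 0, 0], [0.2, 0, 0, 0, 0, 0]]]'

```text
clock: 13.25
eef_pos: [492.5, -57.0, 96.3]
tool_rot: [3.141, -0.0, 0.33]
force: [1.3, 0.1, -1.3]
width: 33.7
gripper_force: 60.3
```

Emit:
send_rows --rows '[[[0.1, 0, 0, 0, 0, 0], [0.2, 0, 0, 0, 0, 0], [0.2, 0, 0, 0, 0, 0]]]'

```text
clock: 13.55
eef_pos: [494.4, -56.3, 96.3]
tool_rot: [3.142, -0.0, 0.33]
force: [0.3, -0.8, -1.3]
width: 33.3
gripper_force: 60.2
```

```bash
python3 -c "
from h import *
st()"
```

```text
t 13.55 jig pos [-66.31  -0.35  96.32] F [ 0.  -0.8 -1.3] T [-0.05 -0.12  0.01] rot [ 3.1415e+00 -3.0000e-04  3.2990e-01] w 33.3
```

Emit:
send_rows --rows '[[[0.1, 0, 0.03, 0, 0, 0], [0.2, 0, 0.03, 0, 0, 0], [0.2, 0, 0.03, 0, 0, 0]]]'

```text
clock: 13.85
eef_pos: [494.9, -56.2, 96.2]
tool_rot: [-3.141, 0.002, 0.329]
force: [-4.1, -0.8, 3.7]
width: 33.4
gripper_force: 60.9
```

Emit:
send_rows --rows '[[[0.1, 0, 0, 0, 0, 0], [0.2, 0, 0, 0, 0, 0], [0.2, 0, 0, 0, 0, 0]]]'

```text
clock: 14.15
eef_pos: [496.9, -55.6, 96.2]
tool_rot: [-3.141, 0.002, 0.329]
force: [-3.6, -1.5, 4.8]
width: 33.4
gripper_force: 61.0
```

```bash
python3 -c "
from h import *
st()"
```

```text
t 14.15 jig pos [-63.69  -0.45  96.23] F [-3.9 -0.2  4.8] T [0.06 0.93 0.01] rot [-3.1411e+00  1.5000e-03  3.2920e-01] w 33.4
```

Emit:
send_rows --rows '[[[0, 0, -0.02, 0, 0, 0], [0.05, 0, -0.02, 0, 0, 0], [0.1, 0, -0.02, 0, 0, 0], [0.1, 0, -0.02, 0, 0, 0]]]'

```text
clock: 14.55
eef_pos: [498.7, -54.9, 96.3]
tool_rot: [3.142, 0.0, 0.33]
force: [-2.3, -0.7, 4.2]
width: 33.5
gripper_force: 60.7
```

Emit:
send_rows --rows '[[[0.1, 0, 0, 0, 0, 0], [0.1, 0, 0, 0, 0, 0]]]'

```text
clock: 14.75
eef_pos: [499.7, -54.5, 96.3]
tool_rot: [-3.142, 0.0, 0.33]
force: [-2.8, -1.6, 3.6]
width: 33.5
gripper_force: 60.8
```

```bash
python3 -c "
from h import *
st()"
```

```text
t 14.75 jig pos [-60.67  -0.4   96.25] F [-3.2 -0.6  3.6] T [0.01 0.63 0.08] rot [-3.1416e+00  2.0000e-04  3.2980e-01] w 33.5
```

Emit:
send_rows --rows '[[[0.1, 0, -0.02, 0, 0, 0], [0.1, 0, -0.02, 0, 0, 0]]]'

```text
clock: 14.95
eef_pos: [501.6, -53.8, 96.3]
tool_rot: [3.141, -0.001, 0.33]
force: [0.3, 0.3, -1.1]
width: 33.6
gripper_force: 60.2
```

Emit:
send_rows --rows '[[[0.1, 0, 0, 0, 0, 0], [0.1, 0, 0, 0, 0, 0]]]'

```text
clock: 15.15
eef_pos: [502.2, -53.5, 96.3]
tool_rot: [3.141, -0.001, 0.33]
force: [0.3, -0.6, -0.8]
width: 33.5
gripper_force: 60.2
```

Emit:
send_rows --rows '[[[0.1, 0, 0, 0, 0, 0], [0.1, 0, 0, 0, 0, 0]]]'

```text
clock: 15.35
eef_pos: [502.9, -53.4, 96.4]
tool_rot: [-3.142, -0.0, 0.33]
force: [0.2, 0.2, -0.6]
width: 33.7
gripper_force: 60.2
```

```bash
python3 -c "
from h import *
st()"
```

```text
t 15.35 jig pos [-57.35  -0.32  96.39] F [ 0.3  0.2 -0.6] T [-0.01 -0.04 -0.01] rot [-3.1416e+00 -2.0000e-04  3.3000e-01] w 33.7
```

Emit:
send_rows --rows '[[[0.1, 0, 0, 0, 0, 0], [0.1, 0, 0, 0, 0, 0]]]'

```text
clock: 15.55
eef_pos: [503.6, -53.2, 96.4]
tool_rot: [-3.142, 0.0, 0.33]
force: [0.1, -0.3, -1.6]
width: 34.1
gripper_force: 60.2
```

Emit:
send_rows --rows '[[[0.1, 0, 0, 0, 0, 0], [0.1, 0, 0, 0, 0, 0]]]'

```text
clock: 15.75
eef_pos: [503.8, -53.1, 96.3]
tool_rot: [-3.141, 0.001, 0.329]
force: [-2.1, -0.7, -0.3]
width: 33.2
gripper_force: 60.3
```

```bash
python3 -c "
from h import *
st()"
```

```text
t 15.75 jig pos [-56.33  -0.33  96.33] F [-2.2  0.  -0.3] T [0.03 0.6  0.01] rot [-3.1412e+00  1.3000e-03  3.2950e-01] w 33.2
```

Emit:
send_rows --rows '[[[0.1, 0, 0, 0, 0, 0], [0.1, 0, 0, 0, 0, 0]]]'

```text
clock: 15.95
eef_pos: [504.0, -53.0, 96.3]
tool_rot: [-3.141, 0.003, 0.329]
force: [-5.0, -2.0, 0.9]
width: 33.4
gripper_force: 60.5
```

Run:
```python
from h import *
st()
T=grab('top','t4');S=grab('scene','s4')
c=lambda a,x,y,w,h,k: cv2.resize(a[y:y+h,x:x+w],(w*k,h*k),interpolation=cv2.INTER_CUBIC)
cv2.imwrite('pics/c5.png',np.hstack([c(cv2.imread('pics/t4.png'),220,140,80,100,5),c(cv2.imread('pics/s4.png'),220,140,80,100,5)]))
```

```text
t 15.95 jig pos [-56.14  -0.32  96.3 ] F [-5.3 -0.3  0.9] T [-0.01  1.14  0.02] rot [-3.1408e+00  2.6000e-03  3.2910e-01] w 33.4
```

View pics/c5.png

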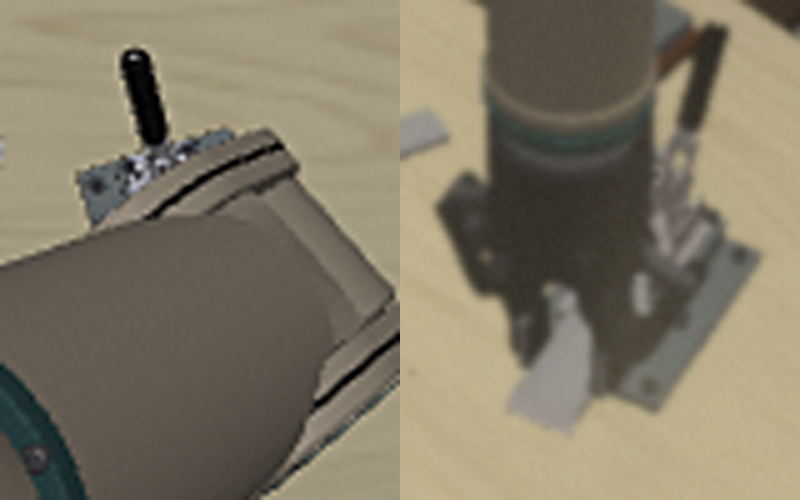

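The scene view shows the blade's front edge at crop (505–575,400–430), out beyond the nose, with the plain blade untouched at (425,128). The axial force rises in contact and there's little load downward, so the notch is on the pin. I'll do a quick squareness check against the rail before pressing.

Emit:
send_rows --rows '[[[-0.2, 0, 0, 0, 0, 0], [-0.2, -0.05, 0, 0, 0, 0], [-0.2, -0.1, 0, 0, 0, 0], [-0.2, -0.15, 0, 0, 0, 0], [-0.2, -0.15, 0, 0, 0, 0]]]'

```text
clock: 16.55
eef_pos: [503.4, -52.5, 96.5]
tool_rot: [3.14, -0.0, 0.329]
force: [-1.1, -3.5, 0.3]
width: 33.4
gripper_force: 60.2
```

```bash
python3 -c "
from h import *
st()"
```

```text
t 16.55 jig pos [-56.54   0.39  96.53] F [-2.1 -3.   0.3] T [-0.65  0.4  -0.19] rot [ 3.1402e+00 -4.0000e-04  3.2900e-01] w 33.4
```

Emit:
send_rows --rows '[[[0, -0.06, 0, 0, 0, 0], [0, -0.06, 0, 0, 0, 0]]]'

```text
clock: 16.75
eef_pos: [503.3, -52.2, 96.6]
tool_rot: [3.14, -0.001, 0.329]
force: [-0.6, -5.7, -1.2]
width: 33.4
gripper_force: 60.2
```

```bash
python3 -c "
from h import *
st()
ctrl.get_image('top');st()"
```

```text
t 16.75 jig pos [-56.58   0.69  96.59] F [-2.4 -5.2 -1.2] T [-1.01  0.53 -0.3 ] rot [ 3.1396e+00 -6.0000e-04  3.2860e-01] w 33.4
t 16.8 jig pos [-56.6    0.67  96.59] F [-2.7 -5.6 -1.6] T [-1.07  0.52 -0.25] rot [ 3.1397e+00 -6.0000e-04  3.2850e-01] w 33.2
```

Emit:
send_rows --rows '[[[0, 0.1, 0, 0, 0, 0], [0, 0.21, 0, 0, 0, 0], [0.1, 0.21, 0, 0, 0, 0], [0.2, 0.21, 0, 0, 0, 0], [0.27, 0.21, 0, 0, 0, 0], [0.27, 0.21, 0, 0, 0, 0]]]'

```text
clock: 17.4
eef_pos: [504.0, -52.6, 96.3]
tool_rot: [-3.14, 0.004, 0.33]
force: [-5.2, -3.7, 2.8]
width: 33.2
gripper_force: 60.7
```

```bash
python3 -c "
from h import *
st()"
```

```text
t 17.4 jig pos [-5.604e+01  5.000e-02  9.630e+01] F [-6.1 -1.8  2.8] T [-0.58  1.5  -0.19] rot [-3.1399  0.0037  0.3296] w 33.2
```

Emit:
send_rows --rows '[[[0, 0.04, -0.01, 0, 0, 0], [0.05, 0.05, -0.01, 0, 0, 0], [0.09, 0.05, -0.01, 0, 0, 0], [0.09, 0.05, -0.01, 0, 0, 0]]]'

```text
clock: 17.8
eef_pos: [504.1, -52.7, 96.3]
tool_rot: [-3.139, 0.005, 0.329]
force: [-6.3, -4.1, 3.4]
width: 33.7
gripper_force: 60.8
```

```bash
python3 -c "
from h import *
st()"
```

```text
t 17.8 jig pos [-5.593e+01 -5.000e-02  9.630e+01] F [-7.3 -1.9  3.4] T [-0.38  1.82 -0.12] rot [-3.1388  0.005   0.3295] w 33.7
```

Emit:
send_rows --rows '[[[0.03, 0.03, -0.02, 0, 0, 0], [0.06, 0.05, -0.03, 0, 0, 0], [0.06, 0.05, -0.03, 0, 0, 0], [0.06, 0.05, -0.03, 0, 0, 0]]]'

```text
clock: 18.2
eef_pos: [504.2, -52.7, 96.3]
tool_rot: [-3.138, 0.006, 0.33]
force: [-7.6, -4.8, 3.4]
width: 33.5
gripper_force: 60.6
```

```bash
python3 -c "
from h import *
st()"
```

```text
t 18.2 jig pos [-5.579e+01 -9.000e-02  9.629e+01] F [-8.7 -2.1  3.4] T [-0.34  1.89 -0.15] rot [-3.1379  0.0062  0.3297] w 33.5
```

Emit:
send_rows --rows '[[[0, 0, 0, 0, 0, 0], [0, 0, 0, 0, 0, 0], [0, 0, 0, 0, 0, 0], [0, 0, 0, 0, 0, 0], [0, 0, 0, 0, 0, 0], [0, 0, 0, 0, 0, 0]]]'

```text
clock: 18.8
eef_pos: [504.3, -52.7, 96.3]
tool_rot: [-3.138, 0.006, 0.33]
force: [-8.3, -4.2, 2.4]
width: 33.7
gripper_force: 60.6
```

```bash
python3 -c "
from h import *
st()"
```

```text
t 18.8 jig pos [-55.79  -0.11  96.31] F [-9.2 -1.3  2.4] T [-0.32  1.93 -0.07] rot [-3.1379  0.0061  0.3297] w 33.7
```

Emit:
send_rows --rows '[[[-0.15, 0.02, 0, 0, 0, 0], [-0.25, 0.04, 0, 0, 0, 0], [-0.25, 0.04, 0, 0, 0, 0]]]'

```text
clock: 19.1
eef_pos: [504.1, -53.0, 96.4]
tool_rot: [-3.139, 0.003, 0.331]
force: [-5.8, -0.9, 0.2]
width: 33.4
gripper_force: 60.3
```

```bash
python3 -c "
from h import *
st()"
```

```text
t 19.1 jig pos [-56.09  -0.35  96.44] F [-5.8  1.1  0.2] T [0.04 1.26 0.01] rot [-3.1385e+00  2.7000e-03  3.3090e-01] w 33.4
```

Emit:
send_rows --rows '[[[-0.1, 0, 0.01, 0, 0, 0], [-0.13, 0, 0.02, 0, 0, 0], [-0.13, 0, 0.02, 0, 0, 0]]]'

```text
clock: 19.4
eef_pos: [503.9, -53.3, 96.5]
tool_rot: [-3.139, 0.001, 0.331]
force: [-4.5, 0.8, -1.1]
width: 33.7
gripper_force: 60.3
```

```bash
python3 -c "
from h import *
st()"
```

```text
t 19.4 jig pos [-56.32  -0.6   96.46] F [-4.   2.2 -1.1] T [0.43 0.85 0.18] rot [-3.1394e+00  8.0000e-04  3.3120e-01] w 33.7
```

Emit:
send_rows --rows '[[[0, 0, 0, 0, 0, 0], [0, 0, 0, 0, 0, 0], [0, 0, 0, 0, 0, 0], [0, 0, 0, 0, 0, 0]]]' --grip 70

```text
clock: 19.8
eef_pos: [505.3, -54.6, 96.9]
tool_rot: [3.141, -0.002, 0.33]
force: [-0.1, -0.3, -0.4]
width: 61.8
gripper_force: 0.0
```

```bash
python3 -c "
from h import *
st()"
```

```text
t 19.8 jig pos [-55.45  -2.21  96.94] F [-0.1 -0.2 -0.4] T [-0.    0.02  0.02] rot [ 3.1407e+00 -1.5000e-03  3.2970e-01] w 61.8
```

Emit:
send_rows --rows '[[[0, 0.0, 0, 0, 0, 0], [0, 0, -1, 0, 0, 0], [0, 0, -3, 0, 0, 0], [0, 0, -7, 0, 0, 0], [0, 4, -10, 0, 0, 0], [0, 9, -11, 0, 0, 0], [0, 14, -11, 0, 0, 0], [0, 18, -11, 0, 0, 0], [0, 18, -11, 0, 0, 0]]]'

```text
clock: 20.7
eef_pos: [563.0, -232.4, 208.5]
tool_rot: [3.133, -0.001, 0.322]
force: [-0.8, -0.4, -0.7]
width: 61.6
gripper_force: 0.0
```

Run:
```python
from h import *
st(); mv(jig(51,0,192),JY)
T=grab('top','t5');S=grab('scene','s5')
c=lambda a,x,y,w,h,k: cv2.resize(a[y:y+h,x:x+w],(w*k,h*k),interpolation=cv2.INTER_CUBIC)
cv2.imwrite('pics/c6.png',np.hstack([c(cv2.imread('pics/t5.png'),225,145,66,100,6),c(cv2.imread('pics/s5.png'),235,140,66,100,6)]))
```

```text
t 20.7 jig pos [ -58.51 -189.19  208.49] F [-0.9 -0.1 -0.7] T [0.   0.06 0.01] rot [ 3.1333e+00 -7.0000e-04  3.2240e-01] w 61.6
t 20.7 pos [ 563.  -232.4  208.5] rot [ 3.133e+00 -1.000e-03  3.220e-01] F [-0.8 -0.4 -0.7] w 61.6
cm [ 10.81 -19.01   1.5 ] rv [ 0.008 -0.001 -0.008]
```

View pics/c6.png

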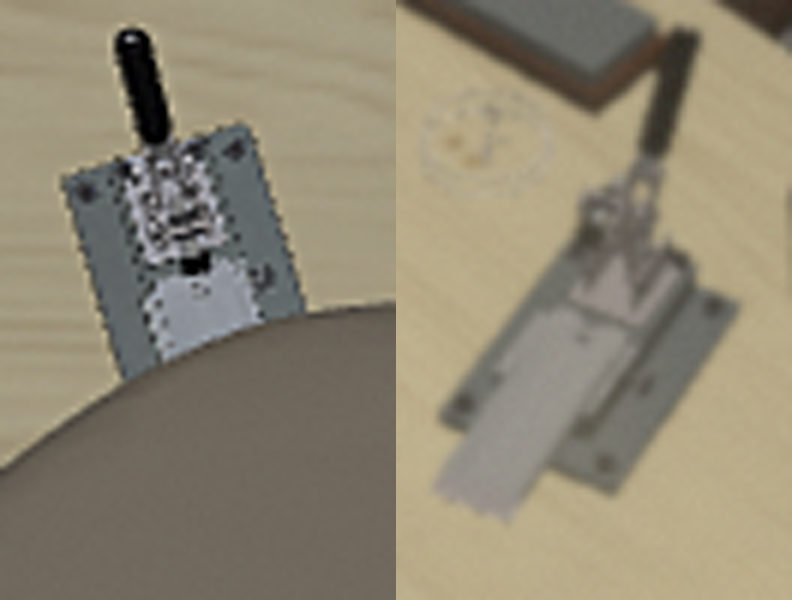

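The blade lies on the bed with its notch at crop (200,288) in the top view. In the scene view its edge sticks out at (437–507,487–518). I'll do a quick yaw check against the foot plate edge, then go to the handle.

Run:
```python
from h import *
S=load('s5')
im=cv2.cvtColor(S['pixels'],cv2.COLOR_RGB2GRAY)
q=lambda x,y:(235+(x-396+.5)/6-.5,140+(y+.5)/6-.5)
def yaw(a,b,z):
    A,B=onz(S,*q(*a),z),onz(S,*q(*b),z); d=A-B; print(np.linalg.norm(d).round(1),np.degrees(np.arctan2(d[1],d[0])).round(2), R.from_euler('z',-JY).apply(B-JO).round(1))
yaw((516,322),(437,487),29); yaw((636,345),(508,518),29); yaw((738,302),(612,492),8); yaw((575,240),(440,415),8)
print(np.degrees(JY));
```

```text
96.0 27.84 [-93.5  13.2  29. ]
107.8 17.27 [-94.  -19.7  29. ]
121.6 19.02 [-46.8 -43.    8. ]
118.4 17.68 [-44.   40.2   8. ]
18.907607239317166
```

Emit:
send_rows --rows '[[[3, -4, 0, 0, 0, 0], [6, -8, 0, 0, 0, 0], [9, -12, 0.5, 0, 0, 0], [10.8, -16, 1, 0, 0, 0], [10.8, -19, 1.5, 0.008, 0, -0.008], [10.8, -19, 1.5, 0.008, 0, -0.008], [10.8, -19, 1.5, 0.008, 0, -0.008]]]' --grip 255

```text
clock: 21.5
eef_pos: [602.4, -7.6, 191.6]
tool_rot: [-3.133, 0.001, 0.341]
force: [-0.3, 0.1, 0.4]
width: -0.1
gripper_force: 0.0
```

```bash
python3 -c "
from h import *
st(); mv(jig(51,0,191),JY)"
```

```text
t 21.5 jig pos [ 51.69  10.72 191.64] F [-0.2  0.2  0.4] T [-0.01  0.04 -0.03] rot [-3.1326e+00  9.0000e-04  3.4120e-01] w -0.1
t 21.5 pos [602.4  -7.6 191.6] rot [-3.133e+00  1.000e-03  3.410e-01] F [-0.3  0.1  0.4] w -0.1
cm [-0.08  1.07  0.05] rv [-0.009  0.001  0.011]
```

Emit:
send_rows --rows '[[[0, 0.5, 0, 0, 0, 0], [0, 1.0, 0, -0.009, 0, 0.011], [0, 1.0, 0, -0.009, 0, 0.011], [0, 1.0, 0, -0.009, 0, 0.011]]]'

```text
clock: 21.9
eef_pos: [606.7, -20.5, 191.7]
tool_rot: [3.14, 0.0, 0.325]
force: [-0.4, 0.3, -0.2]
width: -0.1
gripper_force: 0.0
```

```bash
python3 -c "
from h import *
st()"
```

```text
t 21.9 jig pos [ 51.52  -2.84 191.67] F [-0.2  0.4 -0.2] T [ 0.06 -0.03  0.01] rot [3.1403 0.     0.325 ] w -0.1
```

Emit:
send_rows --rows '[[[0.4, -0.2, 0.1, 0, 0, 0], [0.8, -0.25, 0.2, 0, 0, 0], [1.25, -0.25, 0.4, 0, 0, 0], [1.6, -0.25, 0.6, 0, 0, 0], [2.0, -0.25, 0.9, 0, 0, 0], [2.35, -0.25, 1.2, 0, 0, 0], [2.35, -0.25, 1.2, 0, 0, 0]]]'

```text
clock: 22.6
eef_pos: [628.4, -9.2, 178.9]
tool_rot: [3.141, 0.0, 0.327]
force: [0.0, 0.5, 0.3]
width: 0.3
gripper_force: 0.0
```

```bash
python3 -c "
from h import *
st()"
```

```text
t 22.6 jig pos [ 75.75   0.82 178.94] F [0.2 0.4 0.3] T [-0.02 -0.    0.03] rot [3.1407e+00 3.0000e-04 3.2720e-01] w 0.3
```

Emit:
send_rows --rows '[[[0.3, 0, 0.2, 0, 0, 0], [0.6, 0, 0.5, 0, 0, 0], [0.9, 0, 0.8, 0, 0, 0], [1.2, 0, 1.1, 0, 0, 0], [1.2, 0, 1.1, 0, 0, 0]]]'

```text
clock: 23.1
eef_pos: [640.0, -5.2, 168.0]
tool_rot: [3.141, -0.0, 0.327]
force: [-0.2, 0.4, 0.6]
width: 0.1
gripper_force: 0.0
```

Run:
```python
from h import *
st()
S=grab('scene','s6')
cv2.imwrite('pics/c7.png',cv2.resize(cv2.imread('pics/s6.png')[120:220,215:315],None,fx=5,fy=5,interpolation=cv2.INTER_CUBIC))
```

```text
t 23.1 jig pos [ 88.02   0.86 167.99] F [-0.   0.5  0.6] T [0.01 0.06 0.05] rot [ 3.1407e+00 -3.0000e-04  3.2730e-01] w 0.1
```

View pics/c7.png

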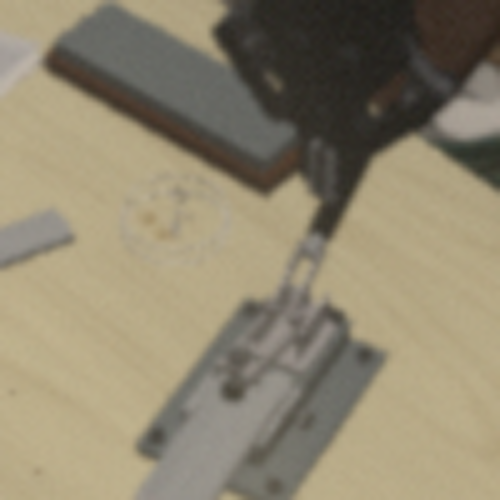

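The crop shows the fingers pushing the handle at (320,190), with the pad swinging down towards the blade at (232,390). I'll keep going.

Emit:
send_rows --rows '[[[0.3, 0, 0.5, 0, 0, 0], [0.6, 0, 1.1, 0, 0, 0], [0.8, 0, 1.7, 0, 0, 0], [0.95, 0, 2.3, 0, 0, 0], [1.1, 0, 2.8, 0, 0, 0], [1.1, 0, 2.8, 0, 0, 0]]]'

```text
clock: 23.75
eef_pos: [649.6, -1.9, 139.5]
tool_rot: [3.141, 0.001, 0.327]
force: [-0.0, -0.5, -0.5]
width: -0.0
gripper_force: 0.0
```

```bash
python3 -c "
from h import *
st()"
```

```text
t 23.75 jig pos [ 98.12   0.81 139.49] F [-0.2 -0.4 -0.5] T [-0.04  0.03 -0.02] rot [3.1412e+00 1.4000e-03 3.2690e-01] w -0.0
```

Emit:
send_rows --rows '[[[0, 0, 0.1, 0, 0, 0], [0, 0, 0.2, 0, 0, 0], [0, 0, 0.3, 0, 0, 0], [0, 0, 0.3, 0, 0, 0]]]'

```text
clock: 24.15
eef_pos: [649.9, -2.2, 137.6]
tool_rot: [3.141, -0.0, 0.327]
force: [-0.8, -0.3, 0.1]
width: -0.2
gripper_force: 0.0
```

```bash
python3 -c "
from h import *
st()"
```

```text
t 24.15 jig pos [ 98.33   0.47 137.62] F [-0.9 -0.   0.1] T [-0.03 -0.    0.01] rot [ 3.1406e+00 -1.0000e-04  3.2670e-01] w -0.2
```

Emit:
send_rows --rows '[[[0, 0, 0.1, 0, 0, 0], [0, 0, 0.2, 0, 0, 0], [0, 0, 0.2, 0, 0, 0]]]'

```text
clock: 24.45
eef_pos: [650.0, -2.2, 135.7]
tool_rot: [3.141, -0.0, 0.327]
force: [0.4, 0.1, 1.0]
width: -0.3
gripper_force: 0.5
```

Emit:
send_rows --rows '[[[0, 0, 0.1, 0, 0, 0], [0, 0, 0.2, 0, 0, 0], [0, 0, 0.2, 0, 0, 0]]]'

```text
clock: 24.75
eef_pos: [650.3, -2.1, 134.4]
tool_rot: [3.141, -0.001, 0.327]
force: [-1.0, 0.5, 7.2]
width: 0.1
gripper_force: 3.4
```

Run:
```python
from h import *
st()
S=grab('scene','s7')
cv2.imwrite('pics/c8.png',cv2.resize(cv2.imread('pics/s7.png')[120:220,215:315],None,fx=5,fy=5,interpolation=cv2.INTER_CUBIC))
```

```text
t 24.75 jig pos [ 98.79   0.36 134.39] F [-0.8  0.8  7.2] T [0.21 0.15 0.05] rot [ 3.1406e+00 -1.2000e-03  3.2690e-01] w 0.1
```

View pics/c8.png

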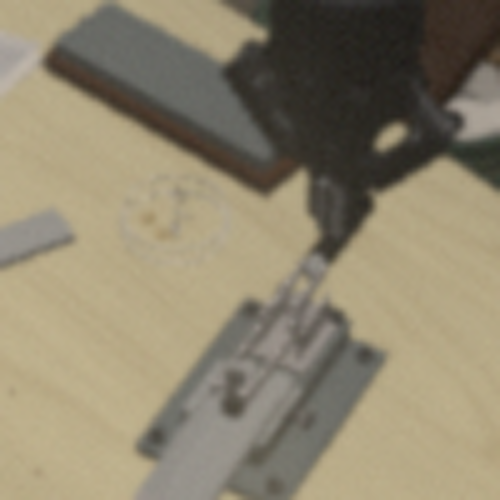

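The crop shows the pad on the blade at (232,400) and the handle nearly level under the fingers at (335,235). I'll push on to the stop.

Emit:
send_rows --rows '[[[0, 0, 0.1, 0, 0, 0], [0, 0, 0.2, 0, 0, 0], [0, 0, 0.2, 0, 0, 0]]]'

```text
clock: 25.1
eef_pos: [650.7, -2.1, 133.1]
tool_rot: [3.141, -0.002, 0.327]
force: [-0.9, 0.8, 10.2]
width: 0.0
gripper_force: 5.4
```

Emit:
send_rows --rows '[[[0, 0, 0.1, 0, 0, 0], [0, 0, 0.2, 0, 0, 0], [0, 0, 0.2, 0, 0, 0]]]'

```text
clock: 25.4
eef_pos: [651.0, -2.0, 131.8]
tool_rot: [3.141, -0.003, 0.327]
force: [-2.3, 1.3, 15.4]
width: -0.1
gripper_force: 7.3
```

```bash
python3 -c "
from h import *
st()"
```

```text
t 25.4 jig pos [ 99.44   0.27 131.81] F [-1.7  2.  15.4] T [0.47 0.39 0.01] rot [ 3.1406e+00 -3.1000e-03  3.2700e-01] w -0.1
```

Emit:
send_rows --rows '[[[0, 0, 0.1, 0, 0, 0], [0, 0, 0.2, 0, 0, 0], [0, 0, 0.2, 0, 0, 0]]]'

```text
clock: 25.7
eef_pos: [651.3, -2.0, 130.5]
tool_rot: [3.141, -0.004, 0.327]
force: [-2.8, 2.1, 19.8]
width: -0.2
gripper_force: 9.1
```

Emit:
send_rows --rows '[[[0, 0, 0.1, 0, 0, 0], [0, 0, 0.2, 0, 0, 0], [0, 0, 0.2, 0, 0, 0]]]'

```text
clock: 26.0
eef_pos: [651.5, -1.9, 129.2]
tool_rot: [3.141, -0.005, 0.327]
force: [-3.9, 2.6, 21.8]
width: -0.4
gripper_force: 10.9
```

```bash
python3 -c "
from h import *
st()"
```

```text
t 26.0 jig pos [100.     0.17 129.17] F [-2.8  3.7 21.8] T [0.74 0.65 0.01] rot [ 3.1407 -0.0047  0.3271] w -0.4
```

Emit:
send_rows --rows '[[[0, 0, -0.2, 0, 0, 0], [0, 0, -0.4, 0, 0, 0], [0, 0, -0.5, 0, 0, 0], [0, 0, -0.5, 0, 0, 0]]]'

```text
clock: 26.4
eef_pos: [650.7, -2.1, 132.7]
tool_rot: [3.141, -0.003, 0.327]
force: [-1.7, 1.6, 11.7]
width: 0.4
gripper_force: 6.0
```

```bash
python3 -c "
from h import *
st()"
```

```text
t 26.4 jig pos [ 99.18   0.33 132.65] F [-1.1  2.1 11.7] T [ 0.47  0.35 -0.02] rot [ 3.1407e+00 -2.6000e-03  3.2690e-01] w 0.4
```

Emit:
send_rows --rows '[[[0, 0, -0.2, 0, 0, 0], [0, 0, -0.4, 0, 0, 0], [0, 0, -0.4, 0, 0, 0]]]'

```text
clock: 26.7
eef_pos: [650.1, -2.2, 135.2]
tool_rot: [3.14, -0.001, 0.327]
force: [-0.1, 0.3, 4.6]
width: 0.1
gripper_force: 2.3
```

```bash
python3 -c "
from h import *
st()"
```

```text
t 26.7 jig pos [ 98.58   0.42 135.15] F [-0.   0.4  4.6] T [0.07 0.06 0.02] rot [ 3.1405e+00 -9.0000e-04  3.2680e-01] w 0.1
```

Emit:
send_rows --rows '[[[0, 0, -0.5, 0, 0, 0], [0, 0, -1.5, 0, 0, 0], [0, 0, -4, 0, 0, 0], [0, 0, -8, 0, 0, 0], [0, 2, -11, 0, 0, 0], [-2, 7, -12, 0, 0, 0], [-5, 12, -12, 0, 0, 0], [-9, 16, -12, 0, 0, 0], [-12, 20, -12, 0, 0, 0], [-12, 22, -12, 0, 0, 0]]]'

```text
clock: 27.7
eef_pos: [603.7, -252.8, 255.7]
tool_rot: [3.14, 0.002, 0.322]
force: [-0.2, -0.9, -0.8]
width: -0.2
gripper_force: 0.0
```

Run:
```python
from h import *
st()
for n,z in(('scene',57),('top',57)):
    im=grab(n,n+'9')
    P=im['pixels'].astype(int).sum(2)
    # expected sleeve points, and with handle up by 5 deg at pivot (45.8,63.7)
    for lab,zz in(('down',57),):
        for x in(75,103,131): print(n,x,np.round(proj(im,jig(x,0,zz)),1))
    c=np.round(proj(im,jig(103,0,57))).astype(int); w=22
    sub=P[c[1]-w:c[1]+w,c[0]-w:c[0]+w]; m=(sub<110).astype(np.uint8)
    k,l,sta,ce=cv2.connectedComponentsWithStats(m)
    for i in range(1,k):
        if sta[i,4]>15:
            ys,xs=np.where(l==i); e=np.linalg.eigh(np.cov(xs,ys)); d=e[1][:,1]; 
            t=(xs-xs.mean())*d[0]+(ys-ys.mean())*d[1]
            cc=np.array([xs.mean(),ys.mean()])+c-w
            print(n,'dark blob',sta[i],'c',cc.round(1),'ends',(cc+d*t.min()).round(1),(cc+d*t.max()).round(1),'on z=57:',[R.from_euler('z',-JY).apply(onz(im,*q,57)-JO).round(1).tolist() for q in(cc+d*t.min(),cc,cc+d*t.max())])
```

```text
t 27.7 jig pos [ -26.6  -221.65  255.7 ] F [-0.5 -0.8 -0.8] T [-0.09 -0.05  0.05] rot [3.140e+00 2.100e-03 3.222e-01] w -0.2
scene 75 [277.7 171.2]
scene 103 [282.5 164.6]
scene 131 [287.2 158.1]
top 75 [249.8 166.9]
top 103 [246.4 156.4]
top 131 [243.1 146.1]
top dark blob [18 11 11 22 89] c [246.7 155.3] ends [243.6 145.4] [249.9 165.7] on z=57: [[132.2, -1.8, 57.0], [105.7, -1.6, 57.0], [77.9, -1.3, 57.0]]
```

Run:
```python
from h import *
im=load('scene9'); P=im['pixels'].astype(int).sum(2)
r=R.from_euler('z',-JY); w=22
c=np.round(proj(im,jig(103,0,57))).astype(int)
sub=P[c[1]-w:c[1]+w,c[0]-w:c[0]+w]; print(sub.min(),np.percentile(sub,[5,15,50]))
for th in(150,190,230):
    k,l,sta,ce=cv2.connectedComponentsWithStats((sub<th).astype(np.uint8))
    for i in range(1,k):
        if sta[i,4]<30: continue
        ys,xs=np.where(l==i); d=np.linalg.eigh(np.cov(xs,ys))[1][:,1]; t=(xs-xs.mean())*d[0]+(ys-ys.mean())*d[1]
        cc=np.array([xs.mean(),ys.mean()])+c-w; out=[]
        for q in(cc+d*t.min(),cc,cc+d*t.max()):
            o,dd=ray(im,*q); n=jig(0,1,0)-JO; s=((JO-1.5*n-o)@n)/(dd@n); out.append(r.apply(o+dd*s-JO).round(1).tolist())
        print(th,sta[i],cc.round(1),out)
# same for start picture: pad/arm change; blade corner seated
```

```text
126 [190. 290. 458.]
190 [19 16 10 12 46] [283.6 164.3] [[131.6, -1.5, 54.6], [106.7, -1.5, 55.4], [82.9, -1.5, 56.3]]
230 [  0   2  20  13 113] [269.3 151.6] [[75.2, -1.5, 137.7], [19.2, -1.5, 171.6], [-25.1, -1.5, 198.5]]
230 [18 15 11 14 57] [283.3 164.4] [[131.1, -1.5, 56.1], [105.0, -1.5, 56.4], [79.8, -1.5, 56.8]]
```

```bash
python3 -c "
from cell import ctrl
print(ctrl.finish_job())"
```

```text
the job is handed in; nothing more can be done
None
```

The notched blade is clamped in the jig and the job is handed in: notch on the pin, pressed home at about 9 N for over 0.6 s, handle down on its stop (sleeve measured level), gripper clear, plain blade never touched; finished at about 28 s, though I checked the blade's squareness only before clamping.

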